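Close the inspection box and hold a lens barrel down in its V-block

TASK

Close the cover of the lens inspection box so that the V-block on it comes upright and level, then take the lens barrel out of its cradle and lay it lengthwise in the V-block, centred between the two ends. Let it settle so that it bears on both flanks along its length, press it down there with a light, steady push of about 10 N, and finish while your fingers are still holding it pressed. Do not drop the barrel onto the bench, and leave the other things where they are.

Things in the scene. Friction and masses are not known exactly. Their poses are not given: they have to be found in the camera images.
- inspection_box: Grey open box, 150 x 150 mm, 55 mm high, fixed to the bench. Origin under its centre at bench height; its x axis runs along the hinge, y points from the hinge side (y = -75 mm) to the opening side (y = +75 mm), z up.
- cover (a joint): Hinge of the box's aluminium cover (rad): 0 = closed flat, grows as it opens (starts 0.8 to 1.25). Stiff: it stays where left, needs about 1 to 5 N at the free edge, no latch. Plate 150 x 150 x 6 mm, top 61 mm above the bench when closed. The V-block (104 x 62 mm) stands in the middle of its outer face; more than 31 mm from the middle line, towards the hinge or the free edge, the face is bare.
- cover_axis (a point): Point on the hinge line at its middle, on the lower face of the cover (55 mm above the bench). Axes as the box's; the hinge line is x.
- cover_edge (a point): Middle of the cover's free edge on its outer (upper) face, 150 mm from the hinge line. A lift tab 34 mm wide and 6 mm thick sticks out 16 mm from the edge here. Moves with the cover: x along the hinge, y from hinge to free edge, z out of the outer face.
- v_seat (a point): Where the middle of the barrel's axis lies when seated in the V-block: 75 mm from the hinge line, 36 mm above the cover's outer face (97 mm above the bench when closed). Moves with the cover: x along the V, y across it towards the free edge, z out of the V. 90-degree steel V in two parts, each 22 mm long, tops 3 mm below this point; a 44 mm gap between them, 31 mm deep, takes fingers.
- cradle: Grey plastic cradle fixed to the bench, base 110 x 70 x 5 mm; two V supports, each 10 mm long, at 36 mm either side of its middle, 27 mm high, carry the barrel. Between them 62 mm are free for fingers. Origin under its centre at bench height, x along the barrel.
- lens_barrel: Dark steel cylindrical lens barrel, 30 mm in diameter, 90 mm long, about 120 g, glass at both ends, knurled round the middle; the ends are alike. Origin on its axis at mid-length (34 mm above the bench in the cradle), x along its axis. Clamped tightly in the fingers and a fraction of a mm off, it would rest on one flank only; with the grip loosened, or pressed from above, it finds both by itself.
- timer: Small white bench timer, 62 x 66 x 18 mm, loose; bystander. Origin under its centre.
- tape_roll: Yellow roll of tape lying flat, 68 mm wide, 19 mm high, loose; bystander. Origin under its centre.
- slide_box: Green closed slide box, 86 x 98 x 34 mm, loose; bystander. Origin under its centre.
There are look-alikes about, which are no part of the job. What is meant by the lens_barrel is not blue, red or yellow, and is the larger of those in its own colour.

How it is judged:
On the way, in this order (a step that is already met when the one before it is completed fails the run):
1. the cover is lowered fully closed, with the barrel still in its cradle (value of joint cover below 0.04 rad and z of lens_barrel in the frame of cradle below 0.045 m and horizontal distance between lens_barrel and cradle below 0.03 m), for 0.2 s.
2. the barrel is lifted clear of its cradle in the fingers, the cover closed (value of joint cover below 0.04 rad and height (world z) of lens_barrel above 0.07 m and contact force between the fingers and lens_barrel above 1 N and contact force between lens_barrel and cradle below 0.1 N), for 0.2 s.
At the end, for the whole second after the job is handed in: Cover closed (0.04 rad). Barrel along the V (0.05 rad), mid-length within 12 mm of the V's middle, axis within 3 mm of its seat across and in height, at rest. Fingers touch it with over 3 N and it presses each of the four flank plates (two a side) with 1 to 25 N, all through the last second (value of joint cover below 0.04 rad and x of lens_barrel in the frame of v_seat between -0.012 and 0.012 m and y of lens_barrel in the frame of v_seat between -0.003 and 0.003 m and z of lens_barrel in the frame of v_seat between -0.003 and 0.003 m and angle between the x axis of lens_barrel and the x axis of v_seat, either way round below 0.05 rad and contact force between lens_barrel and cover_c9 between 1 and 25 N and contact force between lens_barrel and cover_c10 between 1 and 25 N and contact force between lens_barrel and cover_c11 between 1 and 25 N and contact force between lens_barrel and cover_c12 between 1 and 25 N and contact force between the fingers and lens_barrel above 3 N and linear speed of lens_barrel below 0.01 m/s); the arm keeps its last pose, push and grip.
It fails at once if the barrel is dropped onto the bench (height (world z) of lens_barrel below 0.022 m).
It fails at once if the barrel is driven into a flank with more than 60 N (contact force between lens_barrel and cover_c9 above 60 N or contact force between lens_barrel and cover_c10 above 60 N or contact force between lens_barrel and cover_c11 above 60 N or contact force between lens_barrel and cover_c12 above 60 N).
It fails at once if a bystander is pushed more than 25 mm away (distance of any of timer, tape_roll, slide_box from where it was at the start of the episode above 0.025 m).
It also fails if it takes over 67 s, if anything falls off the work surface, if the arm or the gripper's body presses on something with over 40 N, if the wrist force passes 120 N, or if a joint passes its speed limit or range.

ROBOT

A 7-joint arm with a two-finger parallel gripper is mounted at the origin on a cart in front of the work surface, level with it; the furniture and walls round the work are solid. World frame = base frame: x ahead of the robot, y to its left, z up, the work surface at z = 0. Lengths are in m, angles in rad, forces in N, time in s.
With the tool pointing down it reaches from about 0.4 to 0.85 m from the base axis. Payload 6.9 kg.
Tool frame: the origin (TCP) lies between the finger pads; the fingertips stand 25 mm ahead of it and the grasp point (between the pads) lies 6 mm ahead of it; z points along the fingers, y is the line along which they close (so a half turn about z gives the same grasp; the last joint's range is limited). The gripper opens to 85 mm and grips with 20 to 120 N. Pads are 22 mm wide; open, the fingers measure 114 mm over their backs; the gripper's body (76 mm by 85 mm) begins 54 mm behind the grasp point. The pads swing forward as they close: fully open they stand 13 mm farther back than shut.
Start: joints at [-1.19, 0.507, -0.238, 1.5, 0.126, 1.149, -0.155], TCP at [0.17, 0.602, 0.256] pointing down, gripper open.
Joint ranges: [-3.08, 3.08], [-0.24, 2.05], [-1.43, 1.35], [0, 2.5], [-1.52, 4.66], [0.17, 1.96], [-2.89, 2.89]. Speed limits (rad/s): [2.39, 2.39, 3.14, 3.14, 3.14, 3.14, 3.14].

INTERFACE

Orientations are given as [roll, pitch, yaw] about the fixed x, y, z axes, in that order (R = Rz(yaw) Ry(pitch) Rx(roll)).
In Python, from rig import sense, get_image, manip, silhouettes gives the robot as it stands.
- The arm moves only by the tool drive_tool, never from a script. Its argument "increments" is one flat list of numbers, 6 for each row, row after row: the shift along the tool's x, y, z in m, then the turn, a rotation vector about the tool's x, y, z in rad. In form: [dx, dy, dz, wx, wy, wz, dx, dy, dz, wx, wy, wz, ...]. A call has 1 to 12 rows; each row shifts and turns the commanded pose from where the row before left it, along the tool's axes as they then stand; what a row does not reach is not made up. A row lasts 1/8 s, in which the tool goes at most 62.5 mm and 10.7 degrees, less where a joint would pass 70% of its speed; a pose out of reach is approached as far as the arm can. A call is refused whole if a number of a shift passes 0.0625 or a number of a turn 0.188, either way. A call with a gripper value outside its range is refused whole. "claw" is the gripper's target within -1 to 1 (shut at 1, half-way at 0, fully open at -1), set as the call begins (left out, the last holds). The fingers move at their own pace and stop on an object; "force" is the grip in N (left out, the last holds). Time passes only in rows, so rows that do not move let the fingers close. It gives the time, the measured TCP pose, the force, the opening and the grip force at its end, in the units of the state.
- sense(): the state, without advancing time (a new reading comes with each control period).
- get_image(name): name is "scene" or "top"; returns a dict with "pixels" (420x560x3 uint8, red, green, blue), "intrinsics" (3x3 intrinsics, pixels), "R" (3x3) and "t" (3): a world point X has camera coordinates R X + t. Camera axes: x right, y down, z forward; pixel columns grow to the right and rows downward; lengths in m; the calibration is good to about 2 mm. A picture is of the moment at which its call begins. There is no depth.
- manip.job_done(): hands the job in; it is judged then, once.
Trained networks look in a picture, given as the dict that the camera call returned (one of the last four; its "shot" number tells which), for a name from the list of things; names that differ only in an ending like _2 or _b are one class to them, and where a whole thing is asked for, a point or a joint stands for the part that bears it (a point fixed in the world has none). Each returns a list of dicts, best first, with "confidence" (0 to 1); they miss things now and then, are a little off and sometimes report something else, mostly with a low value. They report only what shows in the picture. A call takes as long as a camera call. They do not tell look-alikes from the thing itself.
- silhouettes(label, picture): "pixels" (420x560 bool, what is visible of it) and "centre" ([row, column] in pixels, amid what is visible of it).
The state is a dict: "time": time; "qpos": joint angles; "qd": joint speeds; "tau": joint torques, N m; "eef_pos": TCP position; "tool_rot": TCP orientation; "contact_force": force on the tool from outside, world axes, zero at the start; "torque": the same for the moment, N m; "opening": opening from 0.0 (shut) to 1.0 (fully open); "grip_force": force on a finger pad.
Only numpy, scipy, OpenCV 4.12 (cv2) and the standard library are available. Lean on these libraries where they do the work, as an engineer would, in place of code of your own. Each camera call takes 0.05 s, during which the arm holds its last target. There are 200 camera calls.

## Working session

There is one attempt and no reset: what is moved stays moved. The work goes in short steps, Python scripts to look and compute and a tool call to move; the robot and the scene stay as the last step left them, time stands still between calls to the robot, and variables do not carry over. Pictures are saved under pics/ and viewed, at most 10 in all, crops included, and the job is handed in when it is done.

Besides the shell and the picture viewer there is one more tool, called after ">>>" as a command line: name --argument value ..., lists and objects as JSON in quotes. drive_tool: Moves the arm, as the interface text tells. Its arguments: {"type":"object","properties":{"increments":{"type":"array","items":{"type":"number"}},"claw":{"type":"number"},"force":{"type":"number"}},"required":["increments"]}

```bash
mkdir -p pics
cat > h.py <<'E'
import numpy as np, cv2
from rig import sense,get_image,manip,silhouettes
def ray(p,u,v):
    K=np.array(p["intrinsics"]);R=np.array(p["R"]);t=np.array(p["t"])
    return -R.T@t, R.T@np.linalg.inv(K)@np.array([u,v,1.])
def at_z(p,u,v,z):
    c,d=ray(p,u,v); return c+d*(z-c[2])/d[2]
def proj(p,X):
    c=np.array(p["R"])@np.array(X,float)+np.array(p["t"]); q=np.array(p["intrinsics"])@c; return q[:2]/q[2]
E
python3 - <<'E'
from h import *
P={n:get_image(n) for n in("scene","top")}
im=np.vstack([P[n]["pixels"] for n in P])
for n in P: cv2.imwrite(f"pics/{n}0.png",P[n]["pixels"][:,:,::-1]); print(n,at_z(P[n],280,210,0).round(3),ray(P[n],280,210)[0].round(3))
Z=dict(inspection_box=.05,cover=.1,cover_edge=.1,v_seat=.1,cradle=.005,lens_barrel=.034,timer=.018,tape_roll=.019,slide_box=.034)
for l in Z:
  for n in P:
    for r in silhouettes(l,P[n])[:4]:
      c=r["centre"]; print(l,n,round(r["confidence"],2),np.round(c),int(r["pixels"].sum()),at_z(P[n],c[1],c[0],Z[l]).round(3))
s=sense();print(s["eef_pos"],s["tool_rot"],s["time"],s["opening"])
E
```

```text
scene [0.539 0.165 0.   ] [0.038 1.163 1.118]
top [0.56 0.22 0.  ] [0.278 0.187 1.336]
inspection_box scene 0.86 [167. 282.] 2910 [0.592 0.037 0.05 ]
inspection_box top 0.63 [197. 358.] 4073 [0.593 0.022 0.05 ]
inspection_box top 0.48 [190. 371.] 1963 [ 0.614 -0.012  0.05 ]
inspection_box top 0.42 [280. 309.] 601 [0.376 0.137 0.05 ]
cover scene 0.84 [141. 286.] 623 [ 0.611 -0.027  0.1  ]
cover top 0.76 [188. 367.] 1965 [0.606 0.005 0.1  ]
cover_edge scene 0.87 [142. 282.] 709 [ 0.618 -0.017  0.1  ]
cover_edge top 0.68 [189. 372.] 2050 [ 0.605 -0.006  0.1  ]
v_seat scene 0.94 [140. 285.] 705 [ 0.613 -0.029  0.1  ]
v_seat top 0.91 [191. 370.] 2065 [ 0.599 -0.001  0.1  ]
cradle scene 0.96 [256. 242.] 446 [0.552 0.373 0.005]
cradle top 0.65 [213. 231.] 729 [0.543 0.347 0.005]
lens_barrel scene 0.82 [302. 322.] 324 [0.29  0.437 0.034]
lens_barrel scene 0.8 [247. 245.] 394 [0.548 0.361 0.034]
lens_barrel scene 0.64 [223. 280.] 173 [0.502 0.243 0.034]
lens_barrel scene 0.58 [259. 310.] 315 [0.373 0.327 0.034]
lens_barrel top 0.77 [278. 236.] 452 [0.372 0.321 0.034]
lens_barrel top 0.77 [268. 192.] 162 [0.391 0.432 0.034]
lens_barrel top 0.73 [311. 190.] 479 [0.284 0.427 0.034]
lens_barrel top 0.64 [204. 225.] 406 [0.56  0.363 0.034]
timer scene 0.52 [220. 330.] 242 [0.383 0.156 0.018]
timer top 0.6 [284. 310.] 617 [0.37  0.131 0.018]
tape_roll scene 0.74 [213. 214.] 295 [0.698 0.274 0.019]
tape_roll scene 0.16 [255. 240.] 487 [0.555 0.382 0.019]
tape_roll top 0.53 [153. 271.] 315 [0.709 0.253 0.019]
slide_box scene 0.71 [138. 284.] 732 [ 0.659 -0.117  0.034]
slide_box scene 0.61 [174. 225.] 754 [0.747 0.127 0.034]
slide_box top 0.95 [141. 327.] 1241 [0.745 0.104 0.034]
slide_box top 0.18 [151. 263.] 231 [0.709 0.273 0.034]
[0.16961894 0.60150475 0.25627251] [-3.14149805e+00 -3.89783898e-05  2.86674187e+00] 1.0 0.9977538069472432
```

Run:
```python
import cv2,numpy as np
a=cv2.imread("pics/top0.png")[110:340,150:430]; b=cv2.imread("pics/scene0.png")[110:340,170:370]
a=cv2.resize(a,None,fx=2.6,fy=2.6,interpolation=cv2.INTER_CUBIC); cv2.imwrite("pics/topc.png",a)
cv2.imwrite("pics/scc.png",cv2.resize(b,None,fx=2.6,fy=2.6,interpolation=cv2.INTER_CUBIC))
```

```text
(no output)
```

View pics/topc.png

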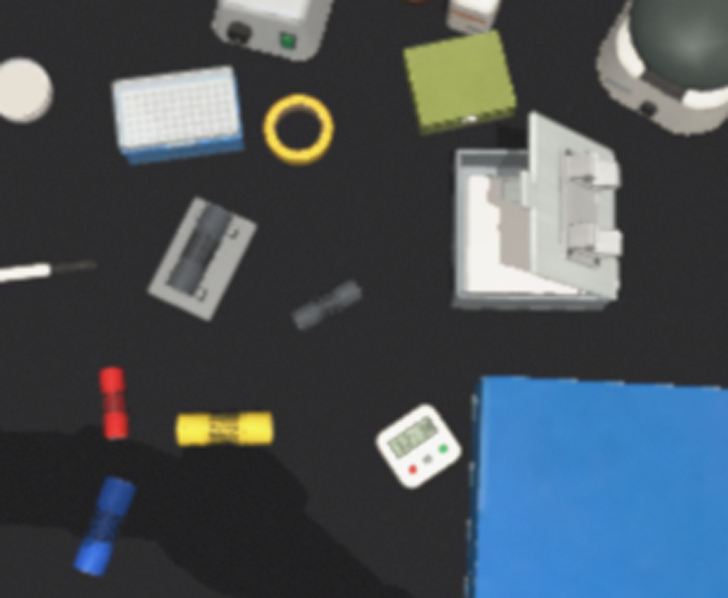

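View pics/scc.png

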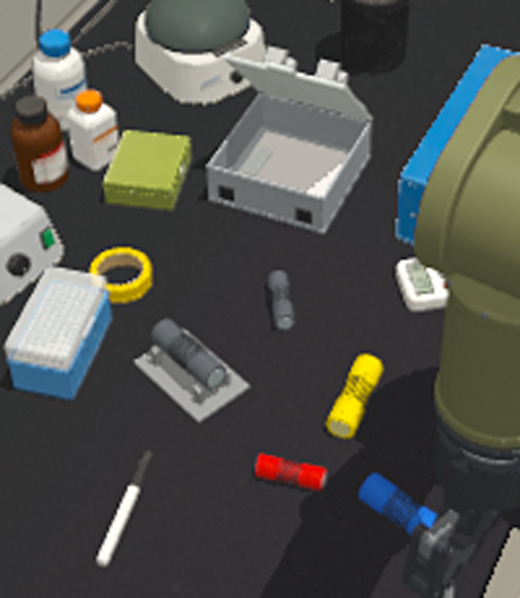

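The barrel candidates in the top crop are grey in the cradle (~203,248), a small grey one on the bench (327,305), red (114,403), yellow (225,429) and blue (105,525). The grey one in the cradle is the larger of its colour and sits in the cradle, so it is the one meant. The box is at the right, with its hinge on the -y side and its cover about 1 rad open. Next I'll fit the models.

```bash
cat > fit.py <<'E'
from h import *
from scipy.optimize import least_squares
P={n:get_image(n) for n in("scene","top")}
T=lambda u,v:("top",150+u/2.6,110+v/2.6)
S=lambda u,v:("scene",170+u/2.6,110+v/2.6)
def boxpt(q,b):
    x,y,yaw,th=q; X,s,n,cov=b
    if cov: Y=-.075+s*np.cos(th)-n*np.sin(th); Z=.055+s*np.sin(th)+n*np.cos(th)
    else: Y,Z=s,n
    c,si=np.cos(yaw),np.sin(yaw); return [x+c*X-si*Y,y+si*X+c*Y,Z]
h=.075
obs=[(T(455,150),(h,h,.055,0)),(T(455,298),(-h,h,.055,0)),(T(530,112),(h,.15,.006,1)),(T(530,268),(-h,.15,.006,1)),
(T(617,152),(h,0,.006,1)),(S(208,168),(h,h,.055,0)),(S(328,200),(-h,h,.055,0)),(S(326,232),(-h,h,0,0)),(S(208,195),(h,h,0,0)),(S(371,122),(-h,-h,.055,0)),
(S(228,57),(h,.15,.006,1)),(S(347,90),(-h,.15,.006,1))]
f=lambda q:np.ravel([proj(P[o[0]],boxpt(q,b))-o[1:] for o,b in obs])
r=least_squares(f,[.6,.02,0,1.],loss="soft_l1"); q=r.x
print("box",q.round(4)); print(f(q).reshape(-1,2).round(1).tolist())
for nm,b in dict(edge=(0,.15,.006,1),seat=(0,.075,.042,1),axis=(0,0,0,1)).items(): print(nm,np.round(boxpt(q,b),4))
# cradle
co=[(T(200,197),(.055,.035)),(T(257,225),(.055,-.035)),(T(209,320),(-.055,-.035)),(T(148,292),(-.055,.035)),(S(135,361),(.055,.035)),(S(200,419),(-.055,.035)),(S(249,385),(-.055,-.035))]
cp=lambda k,a:[k[0]+np.cos(k[2])*a[0]-np.sin(k[2])*a[1],k[1]+np.sin(k[2])*a[0]+np.cos(k[2])*a[1],a[2] if len(a)>2 else .005]
g=lambda k:np.ravel([proj(P[o[0]],cp(k,a))-o[1:] for o,a in co])
k=least_squares(g,[.55,.36,-.4],loss="soft_l1").x; print("cradle",k.round(4),g(k).reshape(-1,2).round(1).tolist())
# barrel
bc=[silhouettes("lens_barrel",P[n]) for n in P]
for n,c in zip(P,bc):
  for d in c:
    if np.hypot(*(np.array(d["centre"])[::-1]-proj(P[n],cp(k,(0,0,.034)))))<12:
      m=cv2.minAreaRect(np.argwhere(d["pixels"])[:,::-1].astype(np.float32)); print("barrel",n,m,proj(P[n],cp(k,(0,0,.034))).round(1),[proj(P[n],cp(k,(e,0,.034))).round(1).tolist() for e in(.045,-.045)])
# blue corner: triangulate
A=[];B=[]
for o in (T(482,378),S(400,180)):
    c,d=ray(P[o[0]],*o[1:]); d/=np.linalg.norm(d); M=np.eye(3)-np.outer(d,d); A.append(M);B.append(M@c)
print("blue corner",np.linalg.solve(sum(A),sum(B)).round(3))
out=[]
for n,(u0,v0) in dict(top=(190,120),scene=(200,100)).items():
    im=np.ascontiguousarray(P[n]["pixels"][:,:,::-1]); im=cv2.resize(im,None,fx=2.5,fy=2.5,interpolation=cv2.INTER_CUBIC)
    def pl(pts,col): cv2.polylines(im,[np.int32([(proj(P[n],p)+.5)*2.5 for p in pts])],True,col,1)
    sq=[(h,h),(h,-h),(-h,-h),(-h,h)]
    pl([boxpt(q,(a,b,.055,0)) for a,b in sq],(0,0,255)); pl([boxpt(q,(a,b+h,.006,1)) for a,b in sq],(0,255,0))
    pl([cp(k,(a,b)) for a,b in [(.055,.035),(.055,-.035),(-.055,-.035),(-.055,.035)]],(0,255,255))
    pl([cp(k,(a,b,.034)) for a,b in [(.045,.015),(.045,-.015),(-.045,-.015),(-.045,.015)]],(255,0,255))
    out.append(im[int(v0*2.5):int(v0*2.5)+ (300),int(u0*2.5):int(u0*2.5)+560] if n=="top" else im[int(v0*2.5):int(v0*2.5)+300+ (100),int(u0*2.5):int(u0*2.5)+560][:300+0])
cv2.imwrite("pics/fit.png",np.vstack(out))
E
python3 fit.py
```

```text
box [0.5942 0.0306 0.0296 0.8635]
[[0.5, -0.4], [-0.1, -0.2], [-0.4, 0.4], [-0.4, 2.8], [-1.6, -0.2], [0.1, -1.9], [-0.8, -1.1], [-0.2, -0.0], [1.0, 1.0], [1.2, -0.6], [-1.1, -0.8], [-0.1, -1.2]]
edge [0.5937 0.0485 0.1729]
seat [ 0.5959 -0.0275  0.1393]
axis [ 0.5964 -0.0443  0.055 ]
cradle [ 0.5535  0.358  -0.397 ] [[-1.5, -0.4], [-0.0, -0.0], [-0.5, 0.3], [-0.7, -0.5], [0.3, -1.5], [0.1, -0.5], [1.3, -1.0]]
barrel scene ((241.83151245117188, 245.29837036132812), (32.70494079589844, 10.926424026489258), 41.987213134765625) [243.8 245.2] [[233.6, 236.1], [254.3, 254.7]]
barrel top ((226.6000213623047, 205.80001831054688), (11.62755298614502, 35.7770881652832), 26.56505012512207) [226.4 206.8] [[234.3, 191.6], [218.4, 222.2]]
blue corner [0.437 0.078 0.09 ]
```

View pics/fit.png

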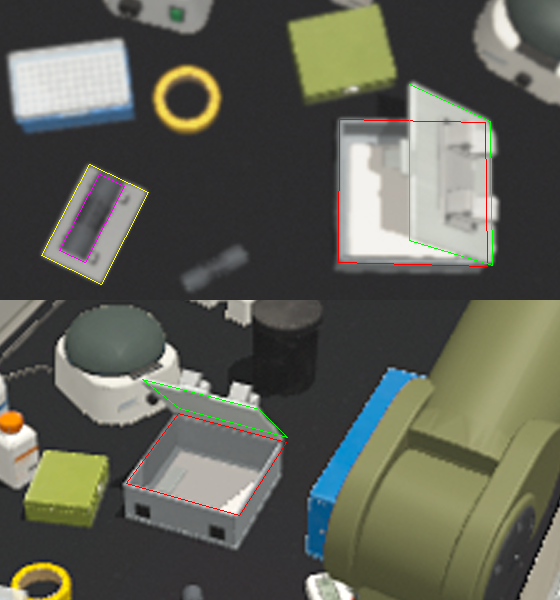

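The fit holds to within 2 mm or so. I'll shut the fingers, turn the tool and move over the free edge of the cover.

>>> drive_tool --increments '[0,0,0,0,0,0.181,0,0,0,0,0,0.181,0,0,0,0,0,0.181,0,0,0,0,0,0.181,0,0,0,0,0,0.181,0,0,0,0,0,0.181,0,0,0,0,0,0.181,-0.0483,0.034,0,0,0,0,-0.0483,0.034,0,0,0,0,-0.0483,0.034,0,0,0,0,-0.0483,0.034,0,0,0,0,-0.0483,0.034,0,0,0,0]' --claw 1 --force 40

```text
time: 2.7
eef_pos: [0.3475, 0.3636, 0.2566]
tool_rot: [3.141, -0.001, 1.6]
contact_force: [0.0, 1.2, -0.7]
opening: 0.0
grip_force: 0.0
```

>>> drive_tool --increments '[-0.0483,0.034,0,0,0,0,-0.0483,0.034,0,0,0,0,-0.0483,0.034,0,0,0,0,-0.0483,0.034,0,0,0,0,-0.0483,0.034,0,0,0,0,-0.0483,0.034,0,0,0,0,-0.0483,0.034,0,0,0,0,0,0,0,0,0,0]'

```text
time: 3.7
eef_pos: [0.5961, 0.0282, 0.2561]
tool_rot: [3.141, 0.003, 1.592]
contact_force: [-1.0, 0.2, -0.3]
opening: -0.0
grip_force: 0.0
```

>>> drive_tool --increments '[0.0035,0,0.028,0,0,0,0.0035,0,0.028,0,0,0,0,0,0.003,0,0,0,0,0,0.003,0,0,0,0.0085,0,0.008,0,0,0,0.0085,0,0.008,0,0,0,0.007,0,0.0085,0,0,0,0.007,0,0.0085,0,0,0,0.0053,0,0.0095,0,0,0,0.0053,0,0.0095,0,0,0]'

```text
time: 4.95
eef_pos: [0.5928, 0.0832, 0.1416]
tool_rot: [-3.141, -0.0, 1.6]
contact_force: [0.7, -2.7, 2.0]
opening: -0.001
grip_force: 0.9
```

>>> drive_tool --increments '[0.001,0,0.01,0,0,0,0.001,0,0.01,0,0,0,0.001,0,0.009,0,0,0,0.001,0,0.009,0,0,0,0.0005,0,0.005,0,0,0,0.0005,0,0.005,0,0,0,0,0,0.003,0,0,0,0,0,0,0,0,0]'

```text
time: 5.95
eef_pos: [0.5926, 0.0873, 0.091]
tool_rot: [-3.141, 0.0, 1.6]
contact_force: [0.2, 0.6, 0.6]
opening: -0.005
grip_force: 0.0
```

>>> drive_tool --increments '[0,0,0.002,0,0,0,0,0,0.002,0,0,0,0,0,0.001,0,0,0,0,0,0.001,0,0,0,0,0,0,0,0,0]'

```text
time: 6.58
eef_pos: [0.5928, 0.0875, 0.0861]
tool_rot: [3.141, -0.0, 1.6]
contact_force: [-1.9, 0.0, 7.7]
opening: -0.0
grip_force: 4.1
```

>>> drive_tool --increments '[0,0,0.001,0,0,0,0,0,0.001,0,0,0,0,0,0,0,0,0,0,0,0,0,0,0]'

```text
time: 7.08
eef_pos: [0.5928, 0.0875, 0.0859]
tool_rot: [3.14, -0.001, 1.599]
contact_force: [-7.6, 0.3, 24.6]
opening: -0.003
grip_force: 12.1
```

The cover hit its stop at z 0.086, 25 N, so it is closed. Now I'll lift and go over the cradle.

>>> drive_tool --increments '[0,0,-0.04,0,0,0,0,0,-0.04,0,0,0,0,0,-0.04,0,0,0,0,0,-0.01,0,0,0,0.054,-0.006,0,0,0,0,0.054,-0.006,0,0,0,0,0.054,-0.006,0,0,0,0,0.054,-0.006,0,0,0,0,0.054,-0.006,0,0,0,0]'

```text
time: 8.2
eef_pos: [0.5541, 0.3581, 0.2121]
tool_rot: [-3.14, 0.001, 1.6]
contact_force: [0.9, 0.6, 0.4]
opening: -0.002
grip_force: 0.0
```

>>> drive_tool --increments '[0,0,0,0,0,-0.1636,0,0,0,0,0,-0.1636,0,0,0,0,0,-0.1636,0,0,0,0,0,-0.1636,0,0,0,0,0,-0.1636,0,0,0,0,0,-0.1636,0,0,0,0,0,-0.1636,0,0,0,0,0,0]' --claw -1

```text
time: 9.2
eef_pos: [0.5546, 0.3562, 0.2121]
tool_rot: [-3.14, -0.001, 2.744]
contact_force: [0.1, 0.8, 0.2]
opening: 1.003
grip_force: 0.0
```

Run:
```python
from h import *
s=sense();print(s["eef_pos"],s["tool_rot"],s["time"])
P={n:get_image(n) for n in("scene","top")}
o=[]
for n,(u,v) in dict(top=(190,120),scene=(190,110)).items():
    o.append(cv2.resize(P[n]["pixels"][v:v+165,u:u+220,::-1],None,fx=1.8*2,fy=1.8*2,interpolation=cv2.INTER_CUBIC)[:300*2])
cv2.imwrite("pics/two.png",cv2.resize(np.hstack(o),(800,300)))
cv2.imwrite("pics/top2.png",P["top"]["pixels"][:,:,::-1])
```

```text
[0.55457086 0.35621661 0.21212719] [-3.14036091e+00 -1.39574528e-03  2.74378825e+00] 9.2
```

View pics/two.png

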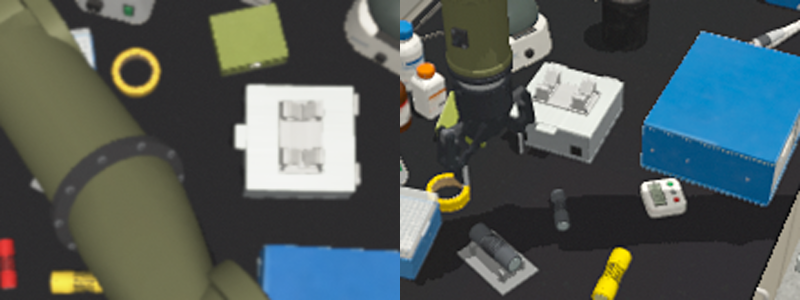

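The cover is flat and the V upright, at about (302,135) in the view. I'll descend on the barrel and grip it.

>>> drive_tool --increments '[0,0.001,0.035,0,0,0,0,0,0.035,0,0,0,0,0,0.035,0,0,0,0,0,0.03,0,0,0,0,0,0.02,0,0,0,0,0,0.012,0,0,0,0,0,0.006,0,0,0,0,0,0,0,0,0]' --claw -1

```text
time: 10.3
eef_pos: [0.5554, 0.3576, 0.0404]
tool_rot: [3.141, 0.0, 2.744]
contact_force: [0.1, 0.3, -0.3]
opening: 1.005
grip_force: 0.0
```

```bash
cat > fit2.py <<'E'
from h import *
from scipy.optimize import least_squares
P=[get_image(n) for n in("top","scene")]
# white cover mask top view
for n,p in zip(("top","scene"),P):
  for l in("cover","v_seat"):
    for d in silhouettes(l,p)[:2]:
      m=d["pixels"].astype(np.uint8); c=d["centre"]
      print(l,n,round(d["confidence"],2),m.sum(),np.round(c,1),cv2.minAreaRect(np.argwhere(m)[:,::-1].astype(np.float32)),at_z(p,c[1],c[0],.061).round(4))
p=P[0]
q=[.5942,.0306,.0296]
im=np.ascontiguousarray(p["pixels"][:,:,::-1]); im=cv2.resize(im,None,fx=6,fy=6,interpolation=cv2.INTER_CUBIC)
w=lambda a,b,z:(q[0]+np.cos(q[2])*a-np.sin(q[2])*b,q[1]+np.sin(q[2])*a+np.cos(q[2])*b,z)
def pl(pts,col): cv2.polylines(im,[np.int32([(proj(p,x)+.5)*6 for x in pts])],True,col,1)
R=lambda a,b,z:[w(i*a,j*b,z) for i,j in((1,1),(1,-1),(-1,-1),(-1,1))]
pl(R(.075,.075,.061),(0,0,255)); pl(R(.052,.031,.094),(0,200,0)); pl(R(.022,.031,.094),(0,200,0)); pl(R(.052,0,.066),(255,0,0))
u,v=proj(p,w(0,0,.061)); u,v=int(u*6),int(v*6)
cv2.imwrite("pics/cov.png",im[v-260:v+260,u-280:u+280])
E
python3 fit2.py
```

```text
cover top 0.82 3393 [196.2 353.9] ((351.9999694824219, 195.49998474121094), (63.99999237060547, 56.99999237060547), -0.0) [0.5928 0.0332 0.061 ]
v_seat top 0.9 3480 [196.3 355.8] ((352.5, 195.5), (57.0, 65.0), 90.0) [0.5928 0.0283 0.061 ]
cover scene 0.83 1581 [162.9 279.6] ((280.3405456542969, 165.64324951171875), (52.78841781616211, 37.93708038330078), 17.10272979736328) [0.6024 0.0342 0.061 ]
cover scene 0.22 2275 [171.5 281.7] ((280.60406494140625, 170.18551635742188), (56.79640579223633, 47.921966552734375), 15.708637237548828) [0.5789 0.0681 0.061 ]
v_seat scene 0.92 1536 [164.6 281.4] ((281.0, 166.00001525878906), (53.8429069519043, 37.350486755371094), 14.03624439239502) [0.5938 0.0392 0.061 ]
```

View pics/cov.png

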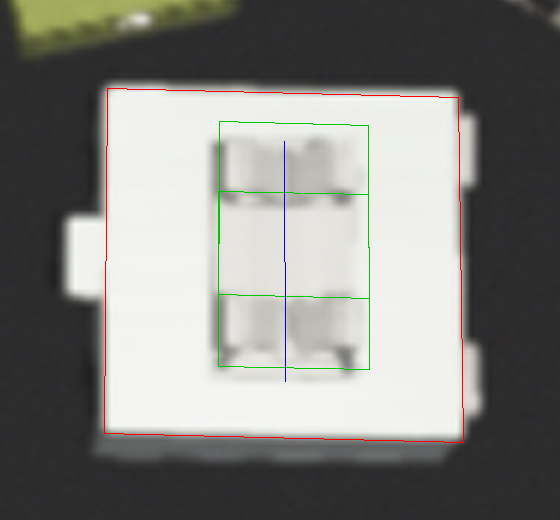

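The overlay matches the plate and the V ends, so the seat is at about (0.594, 0.032) with yaw 0.025. Now I'll grip and lift.

>>> drive_tool --increments '[0,0,0,0,0,0,0,0,0,0,0,0,0,0,0,0,0,0,0,0,0,0,0,0,0,0,0,0,0,0,0,0,0,0,0,0,0,0,0,0,0,0,0,0,0,0,0,0]' --claw 1 --force 40

```text
time: 11.6
eef_pos: [0.556, 0.3593, 0.041]
tool_rot: [3.138, 0.001, 2.746]
contact_force: [1.7, 5.5, 1.3]
opening: 0.338
grip_force: 40.2
```

>>> drive_tool --increments '[0,0,-0.01,0,0,0,0,0,-0.02,0,0,0,0,0,-0.03,0,0,0,0,0,-0.03,0,0,0,0,0,-0.03,0,0,0,0,0,-0.03,0,0,0,0,0,0,0,0,0,0,0,0,0,0,0]'

```text
time: 12.6
eef_pos: [0.5546, 0.3566, 0.1893]
tool_rot: [-3.14, -0.001, 2.745]
contact_force: [0.2, 0.0, -1.7]
opening: 0.333
grip_force: 40.0
```

>>> drive_tool --increments '[0,0,0,0,0,-0.1407,0,0,0,0,0,-0.1407,0,0,0,0,0,-0.1407,-0.0044,-0.0465,0,0,0,0,-0.0044,-0.0465,0,0,0,0,-0.0044,-0.0465,0,0,0,0,-0.0044,-0.0465,0,0,0,0,-0.0044,-0.0465,0,0,0,0,-0.0044,-0.0465,0,0,0,0,-0.0044,-0.0465,0,0,0,0,0,0,0,0,0,0,0,0,0,0,0,0]'

```text
time: 14.1
eef_pos: [0.5936, 0.0332, 0.1891]
tool_rot: [3.141, -0.002, -3.116]
contact_force: [0.5, -0.2, -0.9]
opening: 0.335
grip_force: 40.0
```

>>> drive_tool --increments '[0,0.0,0.03,0,0,0,0,-0.001,0.03,0,0,0,0,0,0,0,0,0,0,0,0,0,0,0]'

```text
time: 14.6
eef_pos: [0.5946, 0.0331, 0.1309]
tool_rot: [3.141, 0.0, -3.115]
contact_force: [0.2, 0.2, -1.2]
opening: 0.334
grip_force: 40.0
```

Run:
```python
from h import *
s=sense();e=s["eef_pos"];print(e)
o=[]
for n in("scene","top"):
    p=get_image(n); q=(.594,.032,.025)
    w=lambda a,b,z:(q[0]+np.cos(q[2])*a-np.sin(q[2])*b,q[1]+np.sin(q[2])*a+np.cos(q[2])*b,z)
    im=cv2.resize(p["pixels"][:,:,::-1],None,fx=5,fy=5,interpolation=cv2.INTER_CUBIC)
    def pl(pts,col): cv2.polylines(im,[np.int32([(proj(p,x)+.5)*5 for x in pts])],True,col,1)
    z=e[2]-.0065
    pl([w(.045,0,z),w(-.045,0,z)],(0,0,255)); pl([w(-.045,.015*np.cos(t),z+.015*np.sin(t)) for t in np.linspace(0,6.2,20)],(0,0,255)); pl([w(.045,.015*np.cos(t),z+.015*np.sin(t)) for t in np.linspace(0,6.2,20)],(0,0,255))
    pl([w(i*.075,j*.075,.061) for i,j in((1,1),(1,-1),(-1,-1),(-1,1))],(0,200,0))
    u,v=proj(p,w(0,0,.1))*5; u,v=int(u),int(v); o.append(im[v-220:v+220,u-200:u+200])
cv2.imwrite("pics/hov.png",np.hstack(o))
```

```text
[0.59463066 0.03311892 0.13094389]
```

View pics/hov.png

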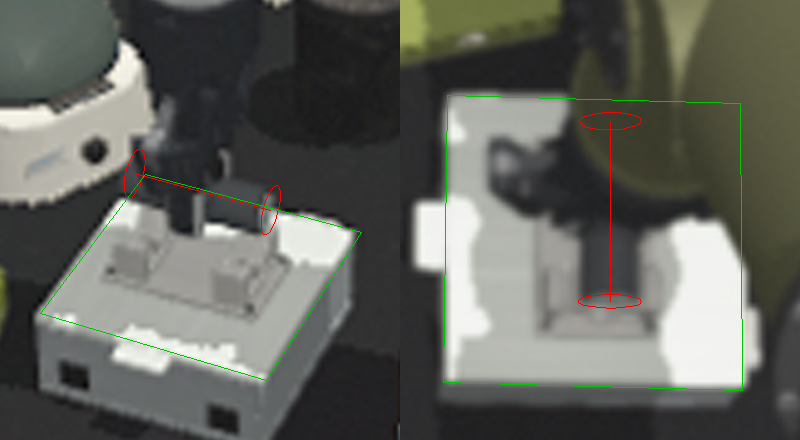

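The barrel lies as predicted, its ends on the drawn circles. I'll lower it slowly.

>>> drive_tool --increments '[0,0,0.008,0,0,0,0,0,0.008,0,0,0,0,0,0.004,0,0,0,0,0,0.002,0,0,0,0,0,0.0015,0,0,0,0,0,0.0015,0,0,0,0,0,0,0,0,0]'

```text
time: 15.58
eef_pos: [0.5944, 0.0319, 0.1053]
tool_rot: [-3.142, 0.0, -3.116]
contact_force: [0.1, 0.1, -0.8]
opening: 0.339
grip_force: 40.0
```

>>> drive_tool --increments '[0,0,0.001,0,0,0,0,0,0.0005,0,0,0,0,0,0.0005,0,0,0,0,0,0,0,0,0]'

```text
time: 16.08
eef_pos: [0.5947, 0.0314, 0.1039]
tool_rot: [-3.141, 0.001, -3.117]
contact_force: [-1.4, -2.7, 5.3]
opening: 0.337
grip_force: 40.7
```

Contact is 6 N with a -y component, so it rests on the +y flank. I'll loosen the grip to let it settle.

>>> drive_tool --increments '[0,0,0,0,0,0,0,0,0,0,0,0,0,0,0,0,0,0,0,0,0,0,0,0]' --claw 0.1

```text
time: 16.58
eef_pos: [0.5943, 0.032, 0.1031]
tool_rot: [3.142, -0.0, -3.116]
contact_force: [-0.0, 0.6, 0.2]
opening: 0.453
grip_force: 0.0
```

>>> drive_tool --increments '[0,0,0,0,0,0,0,0,0,0,0,0]' --claw -0.7

```text
time: 16.82
eef_pos: [0.5944, 0.0319, 0.1033]
tool_rot: [-3.142, -0.0, -3.116]
contact_force: [0.3, 0.4, 0.4]
opening: 0.84
grip_force: 0.0
```

>>> drive_tool --increments '[0,0,0,0,0,0,0,0,0,0,0,0,0,0,-0.015,0,0,0,0,0,-0.03,0,0,0,0,0,-0.03,0,0,0,0,0,0,0,0,0]'

```text
time: 17.58
eef_pos: [0.596, 0.0321, 0.1817]
tool_rot: [3.141, 0.006, -3.116]
contact_force: [-0.9, 0.3, 0.3]
opening: 0.847
grip_force: 0.0
```

Run:
```python
from h import *
s=sense();e=s["eef_pos"];print(e)
o=[]
for n in("scene","top"):
    p=get_image(n); q=(.594,.032,.025)
    w=lambda a,b,z:(q[0]+np.cos(q[2])*a-np.sin(q[2])*b,q[1]+np.sin(q[2])*a+np.cos(q[2])*b,z)
    im=cv2.resize(p["pixels"][:,:,::-1],None,fx=5,fy=5,interpolation=cv2.INTER_CUBIC)
    def pl(pts,col): cv2.polylines(im,[np.int32([(proj(p,x)+.5)*5 for x in pts])],True,col,1)
    z=.097
    for a in(.045,-.045): pl([w(a,.015*np.cos(t),z+.015*np.sin(t)) for t in np.linspace(0,6.2,20)],(0,0,255))
    u,v=proj(p,w(0,0,.1))*5; u,v=int(u),int(v); o.append(im[v-220:v+220,u-200:u+200])
cv2.imwrite("pics/set.png",np.hstack(o))
```

```text
[0.59595412 0.03212165 0.18174062]
```

View pics/set.png

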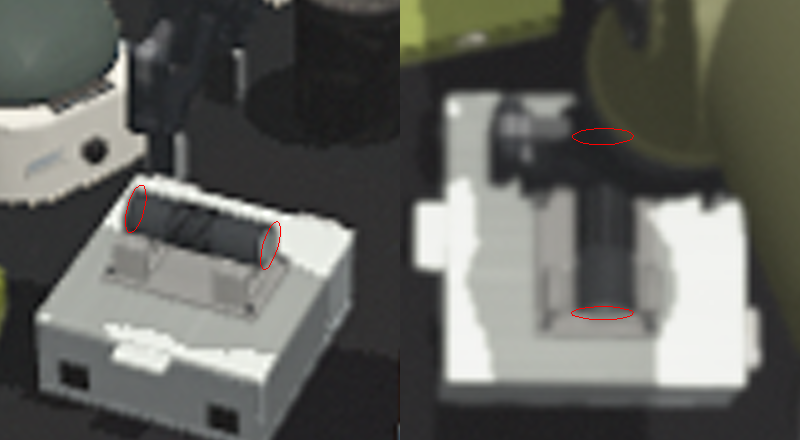

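It sits level in the V and is well centred. I'll shut the fingers and press from above on the middle.

>>> drive_tool --increments '[0,-0.001,0,0,0,0,0,0,0,0,0,0,0,0,0,0,0,0,0,0,0,0,0,0,0,0,0,0,0,0,0,0,0,0,0,0,0,0,0.015,0,0,0,0,0,0.015,0,0,0,0,0,0.008,0,0,0,0,0,0.003,0,0,0,0,0,0,0,0,0]' --claw 1

```text
time: 19.05
eef_pos: [0.5943, 0.0309, 0.1373]
tool_rot: [-3.142, -0.0, -3.116]
contact_force: [0.1, -0.3, -0.6]
opening: 0.002
grip_force: 0.0
```

>>> drive_tool --increments '[0,0,0.0005,0,0,0,0,0,0.0005,0,0,0,0,0,0,0,0,0,0,0,0,0,0,0]'

```text
time: 19.55
eef_pos: [0.5946, 0.031, 0.137]
tool_rot: [-3.142, 0.001, -3.116]
contact_force: [-1.3, 0.1, 6.0]
opening: 0.002
grip_force: 3.1
```

>>> drive_tool --increments '[0,0,0.0006,0,0,0,0,0,0,0,0,0,0,0,0,0,0,0,0,0,0,0,0,0]'

```text
time: 20.05
eef_pos: [0.5946, 0.031, 0.1369]
tool_rot: [-3.141, 0.001, -3.116]
contact_force: [-3.8, 0.4, 10.3]
opening: 0.002
grip_force: 5.2
```

>>> drive_tool --increments '[0.0003,0,0,0,0,0,0,0,0,0,0,0,0,0,0,0,0,0,0,0,0,0,0,0,0,0,0,0,0,0,0,0,0,0,0,0,0,0,0,0,0,0,0,0,0,0,0,0]'

```text
time: 21.05
eef_pos: [0.5946, 0.031, 0.1369]
tool_rot: [-3.142, 0.002, -3.116]
contact_force: [-2.3, 0.1, 9.8]
opening: -0.002
grip_force: 4.8
```

```bash
python3 -c "
from rig import manip,sense
print(sense()['contact_force']); print(manip.job_done())"
```

```text
[-2.3357243   0.08480629  9.80753088]
the job is handed in; nothing more can be done
None
```

I closed the cover, laid the barrel in the V-block close to centre and handed the job in with my shut fingertips pressing it from above at a steady 10 N or so; the hand-in gave no verdict, and the forces on the four flank plates were not measured directly.

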